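# Clear the centrifuge, set its timer to zero and open it

## Robot

A 6-joint arm with a two-finger parallel gripper is mounted at the origin on the work surface. World frame = base frame: x ahead of the robot, y to its left, z up, the work surface at z = 0. Lengths are in m, angles in rad, forces in N, time in s.
With the tool pointing down it reaches from about 0.35 to 0.975 m from the base axis. Payload 17.4 kg.
Tool frame: the origin (TCP) lies at the very end of the fingers, on their centre line; the grasp point (between the pads) lies 19 mm behind it; z points along the fingers, y is the line along which they close (so a half turn about z gives the same grasp; the last joint's range is limited). The gripper opens to 85 mm and grips with 20 to 120 N. Pads are 22 mm wide; open, the fingers measure 114 mm over their backs; the gripper's body (76 mm by 85 mm) begins 54 mm behind the grasp point. The pads swing forward as they close: fully open they stand 13 mm farther back than shut.
Start: joints at [1.198, 0.116, 1.442, -0, 1.584, -0.038], TCP at [0.222, 0.638, 0.231] pointing down, gripper open.
Joint ranges: [-2.83, 2.83], [-0.83, 2.19], [0.07, 2.5], [-1.14, 4.28], [0.01, 3], [-2.97, 2.97]. Speed limits (rad/s): [1.89, 1.89, 2.22, 3.14, 3.14, 3.14].

## Interface

Orientations are given as a unit quaternion [w, x, y, z].
In Python, from bench import observe, snapshot, camera_info, finish_job gives the robot as it stands.
- The arm moves only by the tool apply_moves, never from a script. Its argument "series" is a list of rows, each a list of 3 entries, a list of its own where there are three numbers: the shift along the tool's x, y, z in mm, then the turn, a rotation vector about the tool's x, y, z in degrees, then the closure, from 0 (fully open) to 1 (shut). In form: [[[dx, dy, dz], [wx, wy, wz], grip], ...]. A call has 1 to 5 rows; each row is the pose to reach, as a shift and turn from the pose commanded when the call began, along the tool's axes at that moment; what a row does not reach only later rows make up. A row lasts 1/8 s, in which the tool goes at most 62.5 mm and 10.7 degrees, less where a joint would pass 70% of its speed; a pose out of reach is approached as far as the arm can. A call with a gripper value outside its range is refused whole. The fingers move at their own pace and stop on an object; "squeeze" is the grip in N (left out, the last holds). Time passes only in rows, so rows that repeat a pose let the fingers close. It gives the time, the measured TCP pose, the force, the opening and the grip force at its end, in the units of the state.
- observe(): the state, without advancing time (a new reading comes with each control period).
- snapshot(name): name is "scene" or "top" or "wrist"; returns the picture (400x640x3 uint8, red, green, blue); there is no depth.
- camera_info(name): a dict with "vertical_fov" (degrees; the focal length in pixels is half the picture's height over the tangent of half this angle, whatever the lens; pixels are square), "cx", "cy" (the principal point, pixels), "xyz" and "orientation" of the camera in the world. Camera axes: x right, y up, looking along -z (the intrinsics and any distortion apply to the point x, -y, -z); pixel columns grow to the right and rows downward; lengths in m; the calibration is good to about 2 mm. A picture is of the moment at which its call begins: read the wrist's pose just before it. camera_info takes no time and is no camera call; for the wrist camera it gives the pose at the moment of the call.
- finish_job(): hands the job in; it is judged then, once.
The state is a dict: "t": time; "joints": joint angles; "dq": joint speeds; "joint_efforts": joint torques, N m; "tcp_pos": TCP position; "tcp_rot": TCP orientation; "contact_force": force on the tool from outside, world axes, zero at the start; "moment": the same for the moment, N m; "gripper_width": finger opening in m; "gripper_force": force on a finger pad.
Only numpy, scipy, OpenCV 4.12 (cv2) and the standard library are available. Lean on these libraries where they do the work, as an engineer would, in place of code of your own. Each camera call takes 0.05 s, during which the arm holds its last target. There are 200 camera calls.

## Task

Someone left the white rack of red-capped blood tubes on the closed lid of the benchtop centrifuge. First set the rack down gently, upright and wholly on the blue mat; then turn the timer dial so that its red pointer stays at the green zero mark; only then lift the lid by its blue tab until it stands wide open by itself. Do not disturb the other things on the bench.

Things in the scene. Friction and masses are not known exactly. Their poses are not given: they have to be found in the camera images.
- centrifuge: Cream benchtop centrifuge, fixed, 200 mm deep (its x) x 300 mm wide (its y) x 105 mm high, the lid on top of its left part (+y) and the timer dial on its right part (-y). Origin at the centre of its underside; -x is its front, z up.
- lid (a joint): Lid angle in rad: 0 closed, grows as the front edge rises, stop at 1.4. The lid is 185 mm deep, 186 mm wide, centred on the centrifuge's y = +55 mm, its flat top 130 mm above the bench when closed. Its stiff hinge keeps it at any angle; about 6 N at the tab moves it.
- lid_hinge (a point): A point on the hinge line of the lid, fixed on the centrifuge at its (90, 55, 105) mm; the hinge line runs along the centrifuge's y.
- lid_tab (a point): Grip point in the blue tab that sticks out of the lid's front edge; moves with the lid, 215 mm in front of the hinge line and 14 mm above it when closed. The tab is 40 mm wide (y), 12 mm thick, and reaches 45 mm beyond the front of the machine; the grip point is 20 mm behind its end. Free space below and beside it.
- timer (a joint): Dial angle in rad, clockwise seen from above: 0 when the red pointer points at the green zero mark, positive is minutes left to run (one white tick each 30 degrees), negative is continuous running. No stop or click at zero; range -1.0 to 2.8. Stays where it is left; turns with about 0.06 N m.
- timer_grip (a point): Grip point on the dial's axis, which is vertical, 137 mm above the bench, inside the upright bar of the dial. The bar is 60 mm long, 14 mm thick, 32 mm high, its top 148 mm above the bench, the deck around it 109 mm. The point turns with the dial: its x axis points along the bar to the red pointer end.
- timer_zero (a point): The green zero mark on the deck, 49 mm from the dial's axis in the centrifuge's +x direction.
- rack: White rack of twelve red-capped tubes that stay in it, 50 mm (its x) x 150 mm (its y), rack top at 70 mm, caps up to 100 mm. Origin at the centre of its underside, z up. Pinch it across its 50 mm width, at the solid top band 46 to 70 mm above the underside. About 0.35 kg. Starts on the lid.
- rack_end_a (a point): Middle of the lower edge of the rack's +y end, 75 mm from its origin.
- rack_end_b (a point): Middle of the lower edge of the rack's -y end, 75 mm from its origin.
- mat: Blue mat, fixed, 130 mm (its x) x 210 mm (its y), 4 mm thick; origin at the centre of its underside.
- slide_box: Grey slide storage box with a yellow lid, 112 x 182 x 35 mm, bystander; origin at the centre of its underside, long side along its y.
- spare_rack: Grey tube rack with four green-capped tubes, 50 x 150 x 100 mm, bystander; origin at the centre of its underside.
- amber_bottle: Amber bottle, 66 mm diameter, 150 mm tall, bystander; origin at the centre of its underside.
- reagent_jar: White jar with a blue cap, 70 mm diameter, 80 mm tall, bystander; origin at the centre of its underside.
- specimen_cup: Clear cup with an orange lid, 60 mm diameter, 65 mm tall, bystander; origin at the centre of its underside.
- marker: Black marker pen with a green cap lying flat, 135 mm long along its y, 13 mm thick, bystander; origin under the body, 22 mm from its middle away from the cap.
Things that resemble listed ones, but are neither listed nor needed, are in the scene too. Leave any pink or turquoise look-alike of the rack alone.

How it is judged:
On the way, in this order (a step that is already met when the one before it is completed fails the run):
1. the rack stands released, upright and wholly on the blue mat (x of rack_end_a in the frame of mat between -0.066 and 0.066 m and y of rack_end_a in the frame of mat between -0.106 and 0.106 m and height (world z) of each of rack_end_a, rack_end_b below 0.012 m and x of rack_end_b in the frame of mat between -0.066 and 0.066 m and y of rack_end_b in the frame of mat between -0.106 and 0.106 m and angle between rack's own z axis and vertical below 0.1 rad and linear speed of rack below 0.02 m/s and contact force between the fingers and rack below 0.1 N), for 0.2 s.
2. the timer pointer is left at zero, the fingers off the centrifuge (value of joint timer between -0.12 and 0.12 rad and contact force between the fingers and centrifuge below 0.1 N), for 0.2 s.
3. the lid stands wide open, let go (value of joint lid above 1.1 rad and contact force between the fingers and centrifuge below 0.1 N), for 0.2 s.
At the end, for the whole second after the job is handed in: The rack stands upright (within 0.1 rad), released and at rest, with the middles of both its ends inside the mat's outline; the timer reads zero within 0.12 rad; the lid stands open by more than 1.1 rad, at rest; the fingers are off the rack and the centrifuge (all of step 1 and all of step 3 and value of joint timer between -0.12 and 0.12 rad and velocity of joint lid between -0.05 and 0.05 rad/s); the robot touches nothing.
It fails at once if the rack is tipped by more than 0.5 rad (angle between rack's own z axis and vertical above 0.5 rad).
It fails at once if the rack is dropped (falls free of the fingers, from more than about 20 mm) (linear speed of rack above 0.6 m/s and contact force between the fingers and rack below 0.1 N).
It fails at once if the lid is lifted (by more than 0.15 rad) before the timer is at zero (value of joint lid above 0.15 rad and not (value of joint timer between -0.2 and 0.2 rad)).
It fails at once if a bystander is shifted by more than 25 mm or tipped (distance of any of slide_box, spare_rack, amber_bottle, reagent_jar, specimen_cup, marker from where it was at the start of the episode above 0.025 m or angle between any of slide_box, spare_rack, amber_bottle, reagent_jar, specimen_cup, marker's own z axis and vertical above 0.4 rad).
It also fails if it takes over 72 s, if anything falls off the work surface, if the arm or the gripper's body presses on something with over 40 N, if the wrist force passes 120 N, or if a joint passes its speed limit or range.

## Working session

There is one attempt and no reset: what is moved stays moved. The work goes in short steps, Python scripts to look and compute and a tool call to move; the robot and the scene stay as the last step left them, time stands still between calls to the robot, and variables do not carry over. Pictures are saved under pics/ and viewed, at most 10 in all, crops included, and the job is handed in when it is done.

Besides the shell and the picture viewer there is one more tool, called by a JSON object that holds its "fn" and its "kwargs", one argument or row to a line. apply_moves: Moves the arm, as the interface text tells. Its arguments: {"type":"object","properties":{"series":{"type":"array"},"squeeze":{"type":"number"}},"required":["series"]}

```bash
mkdir -p pics; python3 - <<'E'
from bench import *
import cv2,numpy as np
print(observe())
for n in("scene","top"):
    print(n,camera_info(n)); im=snapshot(n); cv2.imwrite(f"pics/{n}0.png",im[...,::-1])
print(camera_info("wrist"))
E
```

```text
{'t': 0.0, 'joints': array([ 1.19820040e+00,  1.16466561e-01,  1.44229381e+00, -3.91481387e-05,
        1.58398434e+00, -3.78149746e-02]), 'dq': array([ 1.63954295e-03,  1.09611804e-03,  5.45961677e-05,  1.26033229e-03,
       -2.05164369e-03,  7.32418665e-04]), 'joint_efforts': array([ 4.50412830e-03, -7.32008672e+01, -6.32487559e+01,  8.97600739e-05,
        6.31069648e-03, -1.23560944e-04]), 'tcp_pos': array([0.22173586, 0.63733037, 0.23055754]), 'tcp_rot': array([-9.82146101e-05,  1.66610086e-01,  9.86022691e-01, -5.67931777e-04]), 'contact_force': array([-0.52048442,  0.66546793, -0.43703314]), 'moment': array([-0.02100079,  0.02214415,  0.06605199]), 'gripper_force': 0.0, 'gripper_width': 0.08519763102580234}
scene {'vertical_fov': 44.58255418541838, 'cx': 320.17081473322384, 'cy': 197.14077136687155, 'xyz': array([1.01439196, 0.85067453, 0.86325252]), 'orientation': array([0.23945603, 0.12293576, 0.44413947, 0.85456875])}
top {'vertical_fov': 47.09336636805607, 'cx': 320.47202018824385, 'cy': 198.46841606298798, 'xyz': array([ 0.24417748, -0.06909786,  1.2270468 ]), 'orientation': array([-0.69482491, -0.06925289,  0.06622457,  0.71276692])}
{'vertical_fov': 63.10538887305946, 'cx': 315.87184822776254, 'cy': 203.43475321461554, 'xyz': array([0.15375188, 0.66301401, 0.37273135]), 'orientation': array([ 0.80702238, -0.11658189, -0.0824292 ,  0.57299998])}
```

View pics/top0.png

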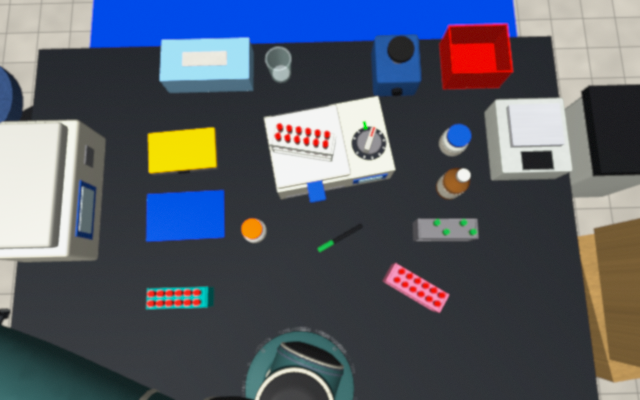

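View pics/scene0.png

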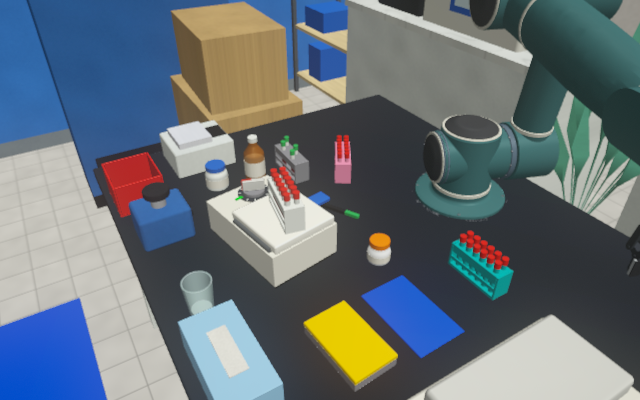

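Candidates: the white rack with red caps on the lid (top 303,140), the turquoise look-alike (178,297), the pink look-alike (417,287) and the grey spare rack with green caps (445,229). By the description it is the white one on the lid. The mat is at (185,216), since the yellow box at (182,150) is the slide box. The tab is at (316,191) and the dial at (369,142). Next I'll measure and take one close crop.

```bash
cat > h.py <<'E'
from bench import *
import cv2,numpy as np
from scipy.spatial.transform import Rotation as R
def rays(info,px):
    px=np.atleast_2d(np.asarray(px,float)); f=200/np.tan(np.radians(info["vertical_fov"])/2)
    d=np.c_[(px[:,0]-info["cx"])/f,-(px[:,1]-info["cy"])/f,-np.ones(len(px))]
    return info["xyz"],R.from_quat(info["orientation"],scalar_first=True).apply(d)
def onplane(info,px,z):
    c,d=rays(info,px); return c+d*((z-c[2])/d[:,2])[:,None]
def hsv(im): return cv2.cvtColor(np.ascontiguousarray(im),cv2.COLOR_RGB2HSV)
def mask(im,lo,hi,roi):
    m=cv2.inRange(hsv(im),lo,hi); o=np.zeros_like(m); a,b,c,d=roi; o[b:d,a:c]=m[b:d,a:c]; return o
def red(im,roi): return mask(im,(0,130,90),(8,255,255),roi)|mask(im,(172,130,90),(180,255,255),roi)
def blobs(m,amin=4):
    n,_,s,c=cv2.connectedComponentsWithStats(m); return [(c[i],s[i,4]) for i in range(1,n) if s[i,4]>=amin]
def tri(i1,p1,i2,p2):
    a,u=rays(i1,p1);b,v=rays(i2,p2);u=u[0];v=v[0]
    s=np.linalg.lstsq(np.c_[u,-v],b-a,rcond=None)[0];p=a+u*s[0];q=b+v*s[1]; return (p+q)/2,np.linalg.norm(p-q)
E
python3 - <<'E'
from h import *
np.set_printoptions(precision=4,suppress=True)
T=camera_info("top");S=camera_info("scene");t=snapshot("top");s=snapshot("scene")
def rect(m):
    c=max(cv2.findContours(m,0,1)[0],key=cv2.contourArea);return cv2.minAreaRect(c)
def show(n,m,z):
    r=rect(m);p=onplane(T,cv2.boxPoints(r),z);print(n,"c",p.mean(0)[:2],"sides",np.linalg.norm(p[1]-p[0]),np.linalg.norm(p[2]-p[1]),"ang",np.degrees(np.arctan2(*(p[1]-p[0])[1::-1])),np.degrees(np.arctan2(*(p[2]-p[1])[1::-1])))
    return r[0]
bm=mask(t,(105,150,80),(130,255,255),(135,180,235,250));a=show("mat",bm,.004)
bs=mask(s,(105,150,80),(130,255,255),(355,270,470,360));print("mat tri",tri(T,a,S,rect(bs)[0]))
show("caps",red(t,(262,115,340,162)),.23)
cb=blobs(red(t,(262,115,340,162)));print([(c.round(1),n) for c,n in cb])
show("yellow",mask(t,(20,150,100),(35,255,255),(130,110,230,190)),.035)
tb=mask(t,(100,150,80),(130,255,255),(300,175,335,205));show("tab",tb,.125)
ts=mask(s,(100,150,80),(130,255,255),(300,185,335,210));print("tabcentroids",[onplane(T,c,.125) for c,n in blobs(tb,20)])
g=mask(t,(45,100,80),(75,255,255),(350,110,385,135));print("green",[(c,n,onplane(T,c,.11)) for c,n in blobs(g,2)])
p=red(t,(350,115,395,165));print("ptr",[(c,n,onplane(T,c,.148)) for c,n in blobs(p,2)])
w=mask(t,(0,0,150),(40,70,255),(255,90,400,200));w=cv2.morphologyEx(w,cv2.MORPH_CLOSE,np.ones((15,15)));r=rect(w);print(cv2.boxPoints(r));show("cream",w,.11)
sc=rect(red(s,(262,165,305,206)));print("caps tri",tri(T,rect(red(t,(262,115,340,162)))[0],S,sc[0]))
o=np.hstack([cv2.resize(t[90:205,255:405],None,fx=5,fy=5,interpolation=2)])
cv2.imwrite("pics/crop1.png",o[...,::-1])
E
```

```text
mat c [0.4457 0.3014] sides 0.22224652545747547 0.13452657816471147 ang -88.4226264909933 -176.1855587717641
mat tri (array([ 0.4432,  0.3052, -0.0006]), np.float64(0.0070087562714238345))
caps c [ 0.575  -0.0831] sides 0.03849423033106924 0.011829088381752591 ang -7.561631762366361 -98.20505978211386
[(array([279.5, 126.9]), np.int32(34)), (array([288.9, 128.3]), np.int32(30)), (array([297.3, 134.5]), np.int32(66)), (array([306.9, 136. ]), np.int32(66)), (array([316.3, 137.7]), np.int32(67)), (array([325.8, 139. ]), np.int32(67)), (array([277.6, 135.7]), np.int32(37)), (array([287.1, 137.4]), np.int32(33))]
yellow c [0.6203 0.3061] sides 0.19229258509037614 0.11731385359567266 ang -86.09056203214956 -173.98268285278323
tab c [ 0.4758 -0.0563] sides 0.0425327965330841 0.050163882508753574 ang -79.90903382448792 -170.44817612433573
tabcentroids [array([[ 0.475 , -0.0565,  0.125 ]])]
green [(array([364.6765, 125.8824]), np.int32(34), array([[ 0.6472, -0.1847,  0.11  ]]))]
ptr [(array([372.5, 130.5]), np.int32(6), array([[ 0.6211, -0.1995,  0.148 ]]))]
[[262.6157 117.2205]
 [380.5551  94.6733]
 [395.0143 170.306 ]
 [277.0749 192.8533]]
cream c [ 0.6038 -0.092 ] sides 0.3103953566058899 0.20447481258912492 ang -80.1188819590461 -172.65446288067332
caps tri (array([ 0.5745, -0.0753,  0.1945]), np.float64(0.028386235643673933))
```

View pics/crop1.png

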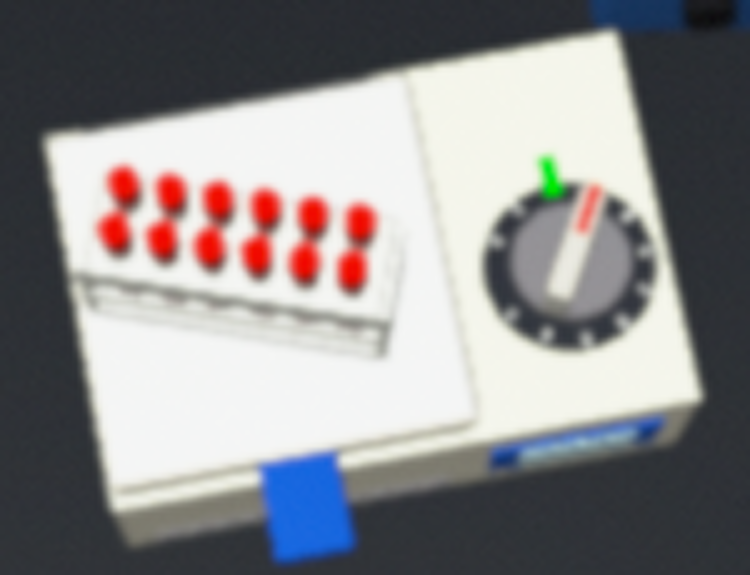

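The crop shows the white rack: 12 red caps in two rows, centred near top pixel (302,136), standing on the white lid. The pointer is about 28° clockwise of the green mark. Next I'll compute rough poses and the move to a wrist view.

```bash
cat >> h.py <<'E'
def tool():
    o=observe(); return o["tcp_pos"],R.from_quat(o["tcp_rot"],scalar_first=True),o
def goal(pos,yaw_y):
    """shift mm / rotvec deg in tool axes to reach pos pointing down, tool y axis at world angle yaw_y deg (mod 180)"""
    p,r,o=tool(); best=None
    for k in(0,180):
        a=np.radians(yaw_y+k); y=np.array([np.cos(a),np.sin(a),0]);z=np.array([0,0,-1.]);x=np.cross(y,z)
        v=(r.inv()*R.from_matrix(np.c_[x,y,z])).as_rotvec(degrees=True)
        if best is None or np.linalg.norm(v)<np.linalg.norm(best):best=v
    return r.inv().apply(np.array(pos)-p)*1000,best
E
python3 - <<'E'
from h import *
np.set_printoptions(precision=4,suppress=True)
T=camera_info("top");W=camera_info("wrist");p,r,o=tool()
print("cam in tool",r.inv().apply(W["xyz"]-p),"fwd",r.inv().apply(R.from_quat(W["orientation"],scalar_first=True).apply([[0,0,-1],[1,0,0]])))
f=lambda c:[255+c[0]/5,90+c[1]/5]
c=onplane(T,[f((238,229))],.225)[0];e=onplane(T,[f((119.5,210)),f((356,246.5))],.225)
print("rack",c,np.degrees(np.arctan2(*(e[0]-e[1])[1::-1])),np.linalg.norm(e[0]-e[1]))
print(goal([.50,-.10,.40],-10))
E
```

```text
cam in tool [ 0.0726  0.0017 -0.1421] fwd [[-0.2826  0.0001  0.9592]
 [-0.0012  1.     -0.0005]]
rack [ 0.5858 -0.03    0.225 ] 79.28806355761674 0.10970860563992896
(array([-505.0978, -605.157 , -168.7294]), array([-0.0321,  0.0276, 80.8164]))
```

{"fn": "apply_moves", "kwargs": {
  "series": [
    [[-40, -38, -50], [0, 0, 0], 0],
    [[-80, -76, -85], [0, 0, 0], 0],
    [[-120, -114, -120], [0, 0, 0], 0],
    [[-160, -152, -150], [0, 0, 0], 0],
    [[-200, -190, -169], [0, 0, 0], 0]
  ]
}}

```text
t: 0.82
tcp_pos: [0.3429, 0.4018, 0.3968]
tcp_rot: [0.0, 0.166, 0.986, 0.0]
contact_force: [1.2, 0.5, -0.2]
gripper_width: 0.0855
gripper_force: 0.0
```

{"fn": "apply_moves", "kwargs": {
  "series": [
    [[-40, -38, 0], [0, 0, 10], 0],
    [[-80, -76, 0], [0, 0, 20], 0],
    [[-120, -114, 0], [0, 0, 30], 0],
    [[-160, -152, 0], [0, 0, 40], 0],
    [[-200, -190, 0], [0, 0, 50], 0]
  ]
}}

```text
t: 1.45
tcp_pos: [0.4694, 0.1565, 0.3955]
tcp_rot: [0.0, 0.57, 0.822, 0.0]
contact_force: [0.2, 0.2, -0.4]
gripper_width: 0.085
gripper_force: 0.0
```

```bash
python3 - <<'E'
from h import *
np.set_printoptions(precision=4,suppress=True)
print(goal([.58,-.05,.40],-10.5),observe()["tcp_pos"])
E
```

```text
(array([-232.1487,   31.2735,   -4.5032]), array([ 0.0188, -0.0051, 30.9895])) [0.4694 0.1565 0.3955]
```

{"fn": "apply_moves", "kwargs": {
  "series": [
    [[-58, 8, 0], [0, 0, 8], 0],
    [[-116, 16, 0], [0, 0, 16], 0],
    [[-174, 24, 0], [0, 0, 24], 0],
    [[-232, 31, -4], [0, 0, 31], 0],
    [[-232, 31, -4], [0, 0, 31], 0]
  ]
}}

```text
t: 2.08
tcp_pos: [0.5815, -0.0507, 0.3982]
tcp_rot: [-0.001, 0.769, 0.639, -0.001]
contact_force: [1.1, 0.4, 0.3]
gripper_width: 0.0851
gripper_force: 0.0
```

```bash
python3 - <<'E'
from h import *
W=camera_info("wrist");im=snapshot("wrist");np.savez("w1.npz",im=im,**W);print(W, observe()["dq"].round(3))
cv2.imwrite("pics/w1.png",im[...,::-1])
E
```

```text
{'vertical_fov': 63.10538887305946, 'cx': 315.87184822776254, 'cy': 203.43475321461554, 'xyz': array([0.59475293, 0.02193421, 0.54029032]), 'orientation': array([ 0.98555176, -0.14216331,  0.01405959, -0.09099259])} [ 0.04  -0.032  0.014  0.005  0.004 -0.007]
```

View pics/w1.png

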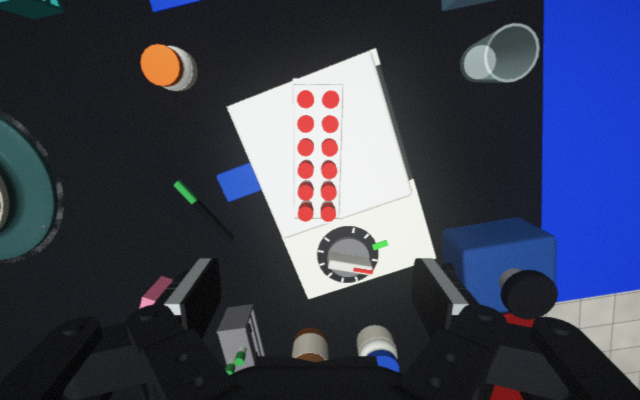

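The wrist view shows the rack caps from (305,99) to (328,213), parallel to the image's vertical axis. The tab is at (238,182), the dial at (348,254), the green mark at (380,245) and the red pointer at (362,270).

```bash
python3 - <<'E'
from h import *
np.set_printoptions(precision=4,suppress=True)
d=np.load("w1.npz");W={k:d[k] for k in d.files};im=d["im"]
T=camera_info("top");t=snapshot("top")
cb=[c for c,n in blobs(red(im,(285,80,350,226)),20)];print(np.round(cb,0).tolist())
# cap top centre via ellipse of each blob, upper 6-8 clean
p=onplane(W,cb,.23)[:,:2];print(p)
c=p.mean(0);u,s,v=np.linalg.svd(p-c);print("rack c",c,"long ang",np.degrees(np.arctan2(v[0,1],v[0,0])),s)
pb=blobs(red(im,(320,255,385,285)),8);print("ptr",[(q.round(1),n,onplane(W,q,.148)) for q,n in pb])
g=blobs(mask(im,(45,100,80),(75,255,255),(365,230,395,260)),8);print("green",[(q.round(1),n,onplane(W,q,.11)) for q,n in g])
tb=blobs(mask(im,(100,120,60),(130,255,255),(210,155,265,210)),50);print("tab",[(q.round(1),n,onplane(W,q,.125)) for q,n in tb])
# white rack top face & lid corners
G=[(228,107),(376,50),(436,258),(308,298)]
print("cream corners",onplane(W,G,.11))
E
```

```text
[[305.0, 99.0], [330.0, 99.0], [305.0, 123.0], [330.0, 124.0], [305.0, 147.0], [329.0, 147.0], [305.0, 169.0], [329.0, 170.0], [305.0, 191.0], [328.0, 191.0], [305.0, 212.0], [328.0, 212.0]]
[[ 0.5861  0.0311]
 [ 0.6085  0.0269]
 [ 0.5819  0.0098]
 [ 0.6041  0.0055]
 [ 0.5776 -0.0114]
 [ 0.6    -0.0156]
 [ 0.5736 -0.0324]
 [ 0.5958 -0.0367]
 [ 0.5694 -0.0535]
 [ 0.5915 -0.058 ]
 [ 0.5654 -0.0745]
 [ 0.5874 -0.0788]]
rack c [ 0.5868 -0.024 ] long ang -101.21298327126638 [0.1274 0.0392]
ptr [(array([363. , 270.5]), np.int32(61), array([[ 0.6176, -0.195 ,  0.148 ]]))]
green [(array([379.1, 244.8]), np.int32(93), array([[ 0.6483, -0.1798,  0.11  ]]))]
tab [(array([237.9, 182.1]), np.int32(1143), array([[ 0.4769, -0.0512,  0.125 ]]))]
cream corners [[ 0.4846  0.043   0.11  ]
 [ 0.6776  0.0742  0.11  ]
 [ 0.7266 -0.2154  0.11  ]
 [ 0.5318 -0.2464  0.11  ]]
```

```bash
python3 - <<'E'
from h import *
np.set_printoptions(precision=4,suppress=True)
print(goal([.5865,-.025,.167],-11.2),observe()["tcp_pos"])
E
```

```text
(array([ 23.5807,   2.0418, 232.0177]), array([-0.0485, -0.0084,  0.9946])) [ 0.5805 -0.0479  0.399 ]
```

{"fn": "apply_moves", "kwargs": {
  "series": [
    [[12, 1, 50], [0, 0, 1], 0],
    [[23, 2, 105], [0, 0, 1], 0],
    [[23, 2, 160], [0, 0, 1], 0],
    [[23, 2, 210], [0, 0, 1], 0],
    [[23, 2, 232], [0, 0, 1], 0]
  ],
  "squeeze": 40
}}

```text
t: 2.8
tcp_pos: [0.5853, -0.024, 0.1651]
tcp_rot: [-0.001, 0.772, 0.636, -0.001]
contact_force: [0.2, -0.4, 0.5]
gripper_width: 0.0854
gripper_force: 0.0
```

{"fn": "apply_moves", "kwargs": {
  "series": [
    [[0, 0, 0], [0, 0, 0], 0],
    [[0, 0, 0], [0, 0, 0], 0.4],
    [[0, 0, 0], [0, 0, 0], 0.7],
    [[0, 0, 0], [0, 0, 0], 0.7],
    [[0, 0, 0], [0, 0, 0], 0.7]
  ]
}}

```text
t: 3.42
tcp_pos: [0.5871, -0.0253, 0.1695]
tcp_rot: [0.001, 0.773, 0.635, 0.001]
contact_force: [-1.2, 0.7, 7.4]
gripper_width: 0.0493
gripper_force: 41.2
```

```bash
python3 - <<'E'
from h import *
im=snapshot("wrist");cv2.imwrite("pics/w2.png",im[...,::-1]);print(observe())
E
```

```text
{'t': 3.475, 'joints': array([-8.65709869e-02, -5.21034713e-02,  1.71400044e+00,  1.24832720e-04,
        1.47702331e+00,  1.08468960e-01]), 'dq': array([ 0.00078215,  0.00103268, -0.00131222, -0.00096956,  0.00054918,
        0.00047641]), 'joint_efforts': array([ -0.54535467, -53.64184499, -58.44210863,  -0.17951336,
        -0.37309994,   0.10250812]), 'tcp_pos': array([ 0.58716452, -0.02532678,  0.16948314]), 'tcp_rot': array([0.00089   , 0.77259786, 0.63489429, 0.00099858]), 'contact_force': array([-1.76122403,  1.43162066,  8.13487102]), 'moment': array([0.10719451, 0.20054225, 0.08492039]), 'gripper_force': 41.21305167675018, 'gripper_width': 0.04936887574703491}
```

View pics/w2.png

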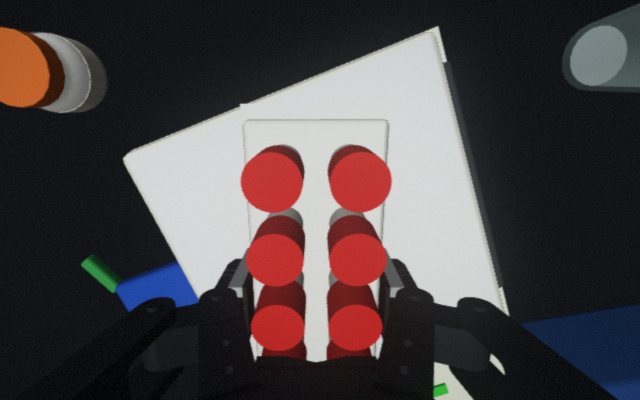

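The wrist picture shows the rack between the pads: edges at columns 246 and 387, six caps visible, upright, with the pads on the top band. Lifting.

{"fn": "apply_moves", "kwargs": {
  "series": [
    [[0, 0, -5], [0, 0, 0], 0.7],
    [[0, 0, -20], [0, 0, 0], 0.7],
    [[0, 0, -45], [0, 0, 0], 0.7],
    [[0, 0, -75], [0, 0, 0], 0.7],
    [[0, 0, -100], [0, 0, 0], 0.7]
  ],
  "squeeze": 60
}}

```text
t: 4.1
tcp_pos: [0.5865, -0.0253, 0.2696]
tcp_rot: [0.0, 0.773, 0.635, 0.0]
contact_force: [-0.1, -0.4, -3.9]
gripper_width: 0.049
gripper_force: 63.0
```

```bash
python3 - <<'E'
from h import *
np.set_printoptions(precision=4,suppress=True)
T=camera_info("top");t=snapshot("top")
bm=mask(t,(105,150,80),(130,255,255),(135,180,235,250))
q=cv2.approxPolyDP(max(cv2.findContours(bm,0,1)[0],key=cv2.contourArea),5,True)[:,0];p=onplane(T,q,.004);print(q.tolist(),p,p.mean(0))
print(goal([.445,.302,.27],2.5),observe()["tcp_pos"],observe()["gripper_width"],observe()["contact_force"])
E
```

```text
[[224, 191], [148, 193], [145, 240], [224, 237]] [[0.5095 0.1957 0.004 ]
 [0.5093 0.4032 0.004 ]
 [0.381  0.4052 0.004 ]
 [0.3836 0.1938 0.004 ]] [0.4459 0.2995 0.004 ]
(array([ 293.6019, -202.9235,    2.3305]), array([  0.2783,   0.0062, -13.6849])) [ 0.5871 -0.0254  0.2732] 0.048762571507085344 [-1.0523  0.4985  0.4001]
```

{"fn": "apply_moves", "kwargs": {
  "series": [
    [[40, -28, 0], [0, 0, -3], 0.7],
    [[90, -62, 0], [0, 0, -6], 0.7],
    [[140, -97, 0], [0, 0, -9], 0.7],
    [[190, -132, 0], [0, 0, -12], 0.7],
    [[235, -163, 0], [0, 0, -12.5], 0.7]
  ]
}}

```text
t: 4.78
tcp_pos: [0.4709, 0.2385, 0.2677]
tcp_rot: [0.0, 0.698, 0.716, 0.0]
contact_force: [1.7, 0.9, -3.8]
gripper_width: 0.0493
gripper_force: 63.4
```

```bash
python3 - <<'E'
from h import *
np.set_printoptions(precision=4,suppress=True)
print(goal([.4455,.300,.27],1.2),observe()["tcp_pos"],observe()["gripper_width"])
E
```

```text
(array([ 62.0767, -23.9145,  -2.2846]), array([ 0.0248, -0.0135,  0.1869])) [0.4709 0.2385 0.2677] 0.04927825514278044
```

{"fn": "apply_moves", "kwargs": {
  "series": [
    [[35, -14, 0], [0, 0, 0], 0.7],
    [[62, -24, 30], [0, 0, 0], 0.7],
    [[62, -24, 80], [0, 0, 0], 0.7],
    [[62, -24, 130], [0, 0, 0], 0.7],
    [[62, -24, 170], [0, 0, 0], 0.7]
  ]
}}

```text
t: 5.4
tcp_pos: [0.4461, 0.2981, 0.0955]
tcp_rot: [-0.0, 0.699, 0.715, -0.0]
contact_force: [0.6, 0.7, -3.7]
gripper_width: 0.0492
gripper_force: 63.4
```

{"fn": "apply_moves", "kwargs": {
  "series": [
    [[0, 0, 20], [0, 0, 0], 0.7],
    [[0, 0, 35], [0, 0, 0], 0.7],
    [[0, 0, 43], [0, 0, 0], 0.7],
    [[0, 0, 48], [0, 0, 0], 0.7],
    [[0, 0, 50], [0, 0, 0], 0.7]
  ]
}}

```text
t: 6.02
tcp_pos: [0.447, 0.2984, 0.0478]
tcp_rot: [0.0, 0.699, 0.715, 0.0]
contact_force: [0.2, 0.4, -3.3]
gripper_width: 0.0491
gripper_force: 63.3
```

```bash
python3 - <<'E'
from h import *
print({k:v for k,v in observe().items() if k[0] in'tcg'})
im=snapshot("top");cv2.imwrite("pics/t2.png",cv2.resize(im[150:350,60:300],None,fx=3,fy=3)[...,::-1])
E
```

```text
{'t': 6.025, 'tcp_pos': array([0.44702197, 0.29842577, 0.04784967]), 'tcp_rot': array([1.00267049e-04, 6.98948778e-01, 7.15171630e-01, 3.67607821e-04]), 'contact_force': array([ 0.15857341,  0.40679095, -3.27646574]), 'gripper_force': 63.26977729797363, 'gripper_width': 0.04907205838354716}
```

View pics/t2.png

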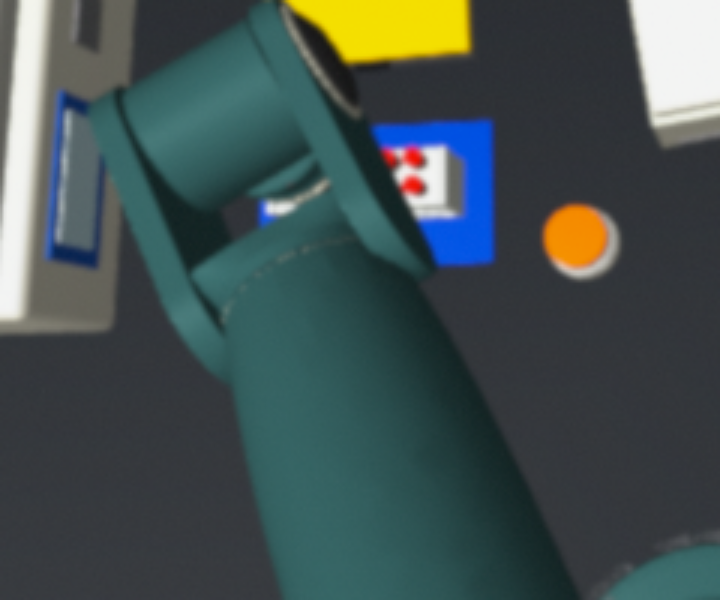

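The rack is over the mat: its right end is at crop (460,185), well inside the mat edge at 494. It is still about 4 mm up. Lowering slowly.

{"fn": "apply_moves", "kwargs": {
  "series": [
    [[0, 0, 2], [0, 0, 0], 0.7],
    [[0, 0, 4], [0, 0, 0], 0.7],
    [[0, 0, 5], [0, 0, 0], 0.7],
    [[0, 0, 6], [0, 0, 0], 0.7],
    [[0, 0, 6], [0, 0, 0], 0.7]
  ]
}}

```text
t: 6.7
tcp_pos: [0.4469, 0.2984, 0.0436]
tcp_rot: [0.0, 0.699, 0.715, 0.0]
contact_force: [-12.4, -8.2, 23.2]
gripper_width: 0.0492
gripper_force: 66.7
```

{"fn": "apply_moves", "kwargs": {
  "series": [
    [[0, 0, -2], [0, 0, 0], 0.5],
    [[0, 0, -2], [0, 0, 0], 0.3],
    [[0, 0, -2], [0, 0, 0], 0],
    [[0, 0, -2], [0, 0, 0], 0],
    [[0, 0, -2], [0, 0, 0], 0]
  ]
}}

```text
t: 7.32
tcp_pos: [0.4467, 0.2983, 0.0433]
tcp_rot: [-0.0, 0.699, 0.715, -0.0]
contact_force: [0.2, 0.3, 0.5]
gripper_width: 0.0851
gripper_force: 0.0
```

{"fn": "apply_moves", "kwargs": {
  "series": [
    [[0, 0, -10], [0, 0, 0], 0],
    [[0, 0, -50], [0, 0, 0], 0],
    [[0, 0, -110], [0, 0, 0], 0],
    [[0, 0, -170], [0, 0, 0], 0],
    [[0, 0, -220], [0, 0, 0], 0]
  ]
}}

```text
t: 7.95
tcp_pos: [0.4466, 0.2982, 0.2669]
tcp_rot: [0.0, 0.699, 0.715, 0.001]
contact_force: [0.7, 0.3, -0.4]
gripper_width: 0.0857
gripper_force: 0.0
```

```bash
python3 - <<'E'
from h import *
np.set_printoptions(precision=4,suppress=True)
W=camera_info("wrist");im=snapshot("wrist");cb=[c for c,n in blobs(red(im,(150,60,500,330)),40)]
print(np.round(cb).tolist());print(onplane(W,cb,.104)[:,:2]);print({k:v for k,v in observe().items() if k[0] in'tcg'})
cv2.imwrite("pics/w3.png",im[...,::-1])
print(goal([.60,-.15,.30],9.3-28))
E
```

```text
[[303.0, 128.0], [328.0, 128.0], [304.0, 152.0], [328.0, 152.0], [304.0, 175.0], [328.0, 174.0], [304.0, 196.0], [328.0, 196.0], [305.0, 228.0], [327.0, 227.0]]
[[0.4341 0.3538]
 [0.4567 0.3543]
 [0.4346 0.3322]
 [0.4572 0.3328]
 [0.4352 0.3108]
 [0.4577 0.3114]
 [0.4356 0.2893]
 [0.4582 0.2899]
 [0.4364 0.2569]
 [0.459  0.2577]]
{'t': 8.0, 'tcp_pos': array([0.4476, 0.2988, 0.2736]), 'tcp_rot': array([0.0012, 0.6989, 0.7152, 0.0045]), 'contact_force': array([-0.9524,  0.1473,  7.4825]), 'gripper_force': 0.0, 'gripper_width': 0.08546516728188963}
(array([-452.0648,  142.2774,  -27.297 ]), array([ 0.4093, -0.3396, 20.0187]))
```

View pics/w3.png

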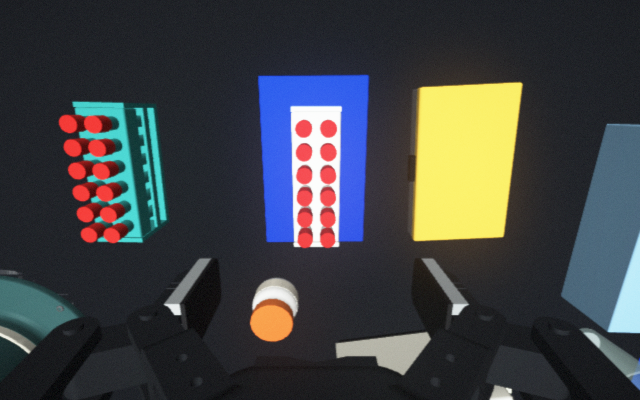

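The rack stands on the mat: caps centred near (.446,.300), mat spanning (259–368, 75–242) in the wrist picture, bystanders untouched. Next is the dial, with a view from above it and the jaws across the bar.

```bash
python3 - <<'E'
from h import *
np.set_printoptions(precision=4,suppress=True)
p,r,o=tool();print(goal([.60,-.188,.28],68),o["joints"])
E
```

```text
(array([-490.1457,  141.243 ,   -7.4786]), array([  0.5591,   0.0358, -66.6806])) [ 0.5412 -0.1976  1.678  -0.      1.652   0.5182]
```

{"fn": "apply_moves", "kwargs": {
  "series": [
    [[-49, 14, -2], [0, 0, 0], 0],
    [[-98, 28, -4], [0, 0, 0], 0],
    [[-147, 42, -5], [0, 0, 0], 0],
    [[-196, 56, -6], [0, 0, 0], 0],
    [[-245, 70, -7], [0, 0, 0], 0]
  ]
}}

```text
t: 8.62
tcp_pos: [0.5225, 0.0533, 0.2711]
tcp_rot: [0.0, 0.699, 0.715, 0.0]
contact_force: [0.5, -0.6, 0.1]
gripper_width: 0.0857
gripper_force: 0.0
```

{"fn": "apply_moves", "kwargs": {
  "series": [
    [[-49, 14, 0], [0, 0, -8], 0],
    [[-98, 28, 0], [0, 0, -16], 0],
    [[-147, 42, 0], [0, 0, -24], 0],
    [[-196, 56, 0], [0, 0, -32], 0],
    [[-245, 71, 0], [0, 0, -40], 0]
  ]
}}

```text
t: 9.25
tcp_pos: [0.5991, -0.1901, 0.271]
tcp_rot: [0.0, 0.41, 0.912, 0.0]
contact_force: [0.8, 0.2, 0.8]
gripper_width: 0.0852
gripper_force: 0.0
```

{"fn": "apply_moves", "kwargs": {
  "series": [
    [[0, 0, 0], [0, 0, -9], 0],
    [[0, 0, 0], [0, 0, -18], 0],
    [[0, 0, 0], [0, 0, -26], 0],
    [[0, 0, 0], [0, 0, -26], 0]
  ]
}}

```text
t: 9.75
tcp_pos: [0.5989, -0.1884, 0.2708]
tcp_rot: [0.0, 0.197, 0.98, -0.0]
contact_force: [-0.2, -0.0, -0.4]
gripper_width: 0.0853
gripper_force: 0.0
```

```bash
python3 - <<'E'
from h import *
np.set_printoptions(precision=4,suppress=True)
W=camera_info("wrist");im=snapshot("wrist");np.savez("w4.npz",im=im,**W);print(observe()["tcp_pos"])
cv2.imwrite("pics/w4.png",im[...,::-1])
for n,b,z in(("ptr",blobs(red(im,(120,60,520,300)),8),.148),("green",blobs(mask(im,(45,100,80),(75,255,255),(120,60,520,300)),8),.11),("tab",blobs(mask(im,(100,120,60),(130,255,255),(0,0,400,330)),300),.125)):
    for q,k in b: print(n,q.round(1),k,onplane(W,q,z)[0])
E
```

```text
[ 0.5989 -0.1883  0.2707]
ptr [315.2 219.5] 140 [ 0.6175 -0.1949  0.148 ]
green [340.4 228.6] 187 [ 0.6482 -0.1808  0.11  ]
tab [132.7 277.5] 2382 [ 0.611  -0.3878  0.125 ]
tab [319.4 316.1] 1802 [ 0.7232 -0.2348  0.125 ]
```

View pics/w4.png

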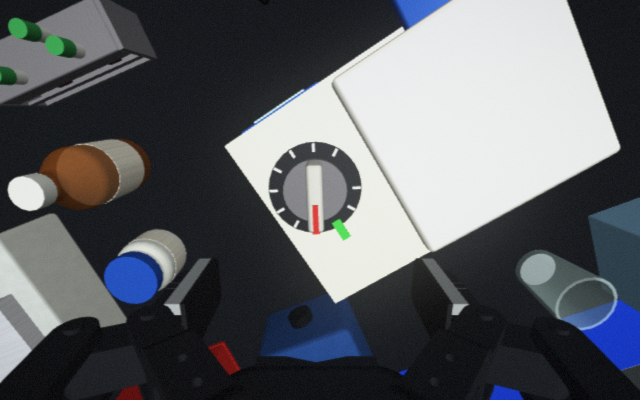

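The bar runs from (314,165) to (316,233), almost along the tool's x. The red pointer is at (315,219) and the green mark at (340,229).

```bash
python3 - <<'E'
from h import *
np.set_printoptions(precision=4,suppress=True)
d=np.load("w4.npz");W={k:d[k] for k in d.files};im=d["im"]
# dark dial ring ellipse (deck level) 
m=cv2.inRange(hsv(im),(0,0,0),(180,255,90));m[:135]=0;m[242:]=0;m[:,:262]=0;m[:,368:]=0
n,l,s,c=cv2.connectedComponentsWithStats(m);k=max(range(1,n),key=lambda i:s[i,4]*(abs(c[i]-[315,188]).max()<15));e=cv2.fitEllipse(cv2.convexHull(np.argwhere(l==k)[:,::-1].astype(np.int32)));print(e,onplane(W,e[0],.113))
# bar: white & red pixels inside the disc
h=hsv(im);b=((h[...,1]<60)&(h[...,2]>185)).astype(np.uint8)*255|red(im,(290,150,340,245));b[:150]=0;b[240:]=0;b[:,:300]=0;b[:,332:]=0
n,l,s,c=cv2.connectedComponentsWithStats(b);k=np.argmax(s[1:,4])+1;r=cv2.minAreaRect(np.argwhere(l==k)[:,::-1].astype(np.int32));bp=cv2.boxPoints(r);P=onplane(W,bp,.148);print(r,P[:,:2],"mid",P.mean(0))
i=np.argsort(bp[:,1]);v=P[i[2:]].mean(0)-P[i[:2]].mean(0);ba=np.degrees(np.arctan2(v[1],v[0]))
g=np.array([.6482,-.1808]);ax=P.mean(0)[:2];
for a in(ax,onplane(W,e[0],.113)[0,:2]):
    w=g-a;print("bar",ba,"len",np.hypot(*v[:2]),"green dir",np.degrees(np.arctan2(w[1],w[0])),np.hypot(*w))
print(goal([*ax,.118],ba+90))
E
```

```text
((314.5848388671875, 186.76922607421875), (89.22559356689453, 90.9858169555664), 90.43891143798828) [[ 0.5984 -0.1876  0.113 ]]
((315.5, 202.0), (74.0, 31.0), 90.0) [[ 0.5692 -0.1881]
 [ 0.579  -0.1647]
 [ 0.6396 -0.1892]
 [ 0.629  -0.2142]] mid [ 0.6042 -0.189   0.148 ]
bar -22.819551371020776 len 0.06531320454265588 green dir 10.617183976518804 0.04475880406851949
bar -22.819551371020776 len 0.06531320454265588 green dir 7.7333158620001905 0.050261724770505355
(array([ -5.1284,   1.3955, 152.7241]), array([ 0.0005,  0.0127, -0.043 ]))
```

{"fn": "apply_moves", "kwargs": {
  "series": [
    [[0, 0, 30], [0, 0, 0], 0.5],
    [[0, 0, 70], [0, 0, 0], 0.5],
    [[0, 0, 110], [0, 0, 0], 0.5],
    [[0, 0, 135], [0, 0, 0], 0.5],
    [[0, 0, 146], [0, 0, 0], 0.5]
  ],
  "squeeze": 30
}}

```text
t: 10.42
tcp_pos: [0.5985, -0.1882, 0.1231]
tcp_rot: [-0.001, 0.198, 0.98, 0.0]
contact_force: [0.9, -0.4, -0.0]
gripper_width: 0.0425
gripper_force: 0.0
```

{"fn": "apply_moves", "kwargs": {
  "series": [
    [[0, 0, 0], [0, 0, 0], 0.6],
    [[0, 0, 0], [0, 0, 0], 0.75],
    [[0, 0, 0], [0, 0, 0], 0.95],
    [[0, 0, 0], [0, 0, 0], 0.95],
    [[0, 0, 0], [0, 0, 0], 0.95]
  ]
}}

```text
t: 11.05
tcp_pos: [0.599, -0.1894, 0.1261]
tcp_rot: [0.001, 0.197, 0.98, -0.001]
contact_force: [-5.6, -6.4, 4.5]
gripper_width: 0.0137
gripper_force: 31.6
```

{"fn": "apply_moves", "kwargs": {
  "series": [
    [[0, 0, 0], [0, 0, -7], 0.95],
    [[0, 0, 0], [0, 0, -14], 0.95],
    [[0, 0, 0], [0, 0, -21], 0.95],
    [[0, 0, 0], [0, 0, -28], 0.95],
    [[0, 0, 0], [0, 0, -31.5], 0.95]
  ]
}}

```text
t: 11.68
tcp_pos: [0.5987, -0.1907, 0.1261]
tcp_rot: [0.0, -0.078, 0.997, -0.002]
contact_force: [-7.1, -18.8, 4.0]
gripper_width: 0.0131
gripper_force: 31.5
```

{"fn": "apply_moves", "kwargs": {
  "series": [
    [[0, 0, 0], [0, 0, 0], 0.95],
    [[0, 0, 0], [0, 0, 0], 0.95]
  ]
}}

```text
t: 11.92
tcp_pos: [0.5988, -0.1908, 0.1261]
tcp_rot: [0.0, -0.076, 0.997, -0.002]
contact_force: [-7.5, -18.3, 4.7]
gripper_width: 0.0135
gripper_force: 31.4
```

{"fn": "apply_moves", "kwargs": {
  "series": [
    [[0, 0, 0], [0, 0, 0], 0.6],
    [[0, 0, 0], [0, 0, 0], 0.5],
    [[0, 0, 0], [0, 0, 0], 0.5],
    [[0, 0, -30], [0, 0, 0], 0.5],
    [[0, 0, -80], [0, 0, 0], 0.5]
  ]
}}

```text
t: 12.55
tcp_pos: [0.5984, -0.1879, 0.2037]
tcp_rot: [-0.001, -0.077, 0.997, 0.001]
contact_force: [0.8, -0.8, 0.9]
gripper_width: 0.0427
gripper_force: 0.0
```

{"fn": "apply_moves", "kwargs": {
  "series": [
    [[0, 0, -50], [0, 0, 0], 0.4],
    [[0, 0, -70], [0, 0, 0], 0.2],
    [[0, 0, -70], [0, 0, 0], 0],
    [[0, 0, -70], [0, 0, 0], 0]
  ]
}}

```text
t: 13.05
tcp_pos: [0.5987, -0.1882, 0.2724]
tcp_rot: [-0.001, -0.077, 0.997, 0.0]
contact_force: [-0.8, 0.1, -1.0]
gripper_width: 0.0859
gripper_force: 0.0
```

```bash
python3 - <<'E'
from h import *
np.set_printoptions(precision=4,suppress=True)
W=camera_info("wrist");im=snapshot("wrist");np.savez("w5.npz",im=im,**W);print(observe()["tcp_pos"],observe()["joints"])
cv2.imwrite("pics/w5.png",im[...,::-1])
for n,b,z in(("ptr",blobs(red(im,(220,120,420,300)),8),.148),("green",blobs(mask(im,(45,100,80),(75,255,255),(220,120,420,300)),8),.11),("tab",blobs(mask(im,(100,120,60),(130,255,255),(300,0,640,200)),200),.125)):
    for q,k in b:
        P=onplane(W,q,z)[0];v=P[:2]-[.5984,-.1876];print(n,q.round(1),k,P,np.degrees(np.arctan2(v[1],v[0])),np.hypot(*v))
E
```

```text
[ 0.5986 -0.1882  0.2723] [-0.3452  0.0069  1.4899  0.      1.6475 -2.07  ]
ptr [312.  217.9] 140 [ 0.6183 -0.1864  0.148 ] 3.324422083358558 0.019885804897383133
green [313.5 238.8] 105 [ 0.6529 -0.18    0.11  ] 7.889281798810861 0.055007482544181696
tab [494.7  72.2] 3244 [ 0.4769 -0.0547  0.125 ] 132.41971612518077 0.1800675803073612
```

View pics/w5.png

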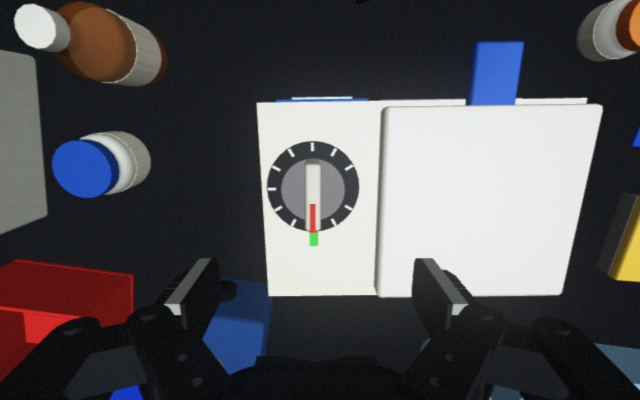

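The bar at (313,165–232) is in line with the green mark at (313,239), so the timer is at zero. The tab is centred at (497,72), with its end at row 42.

```bash
python3 - <<'E'
from h import *
np.set_printoptions(precision=4,suppress=True)
d=np.load("w5.npz");W={k:d[k] for k in d.files};im=d["im"]
m=mask(im,(100,120,60),(130,255,255),(450,20,560,95));ys=np.argwhere(m)
e=onplane(W,[(ys[ys[:,0]<ys[:,0].min()+6][:,1].mean(),ys[:,0].min())],.125)[0];a=np.radians(9.2);g=e+.02*np.array([np.cos(a),np.sin(a),0]);print(e,g)
print(goal([g[0],g[1],.20],99.2),goal([g[0],g[1],.1],99.2)[0])
E
```

```text
[ 0.4528 -0.0579  0.125 ] [ 0.4726 -0.0547  0.125 ]
(array([103.9083, 151.1194,  72.72  ]), array([ 0.0768, -0.1358, -0.3785])) [103.6709 150.9862 172.7196]
```

{"fn": "apply_moves", "kwargs": {
  "series": [
    [[26, 38, 0], [0, 0, 0], 0],
    [[52, 76, 0], [0, 0, 0], 0],
    [[78, 114, 10], [0, 0, 0], 0],
    [[104, 152, 40], [0, 0, 0], 0],
    [[104, 152, 80], [0, 0, 0], 0]
  ],
  "squeeze": 40
}}

```text
t: 13.72
tcp_pos: [0.4716, -0.0525, 0.1934]
tcp_rot: [0.001, -0.078, 0.997, -0.0]
contact_force: [0.0, -0.8, -0.4]
gripper_width: 0.0852
gripper_force: 0.0
```

{"fn": "apply_moves", "kwargs": {
  "series": [
    [[0, 0, 40], [0, 0, 0], 0],
    [[0, 0, 75], [0, 0, 0], 0],
    [[0, 0, 92], [0, 0, 0], 0.3],
    [[0, 0, 92], [0, 0, 0], 0.5],
    [[0, 0, 92], [0, 0, 0], 0.8]
  ]
}}

```text
t: 14.35
tcp_pos: [0.4733, -0.0552, 0.1037]
tcp_rot: [0.0, -0.077, 0.997, -0.001]
contact_force: [-0.1, -5.1, -5.2]
gripper_width: 0.039
gripper_force: 42.2
```

{"fn": "apply_moves", "kwargs": {
  "series": [
    [[0, 0, 0], [0, 0, 0], 0.8],
    [[0, 0, 0], [0, 0, 0], 0.8]
  ]
}}

```text
t: 14.6
tcp_pos: [0.4733, -0.0551, 0.1037]
tcp_rot: [0.001, -0.077, 0.997, -0.001]
contact_force: [-1.1, -9.7, -4.2]
gripper_width: 0.0394
gripper_force: 42.3
```

```bash
python3 - <<'E'
from h import *
np.set_printoptions(precision=4,suppress=True)
im=snapshot("wrist");cv2.imwrite("pics/w6.png",im[...,::-1]);p,r,o=tool();print(p,o["joints"],o["gripper_width"],o["gripper_force"],o["contact_force"])
# arc of tab point in tool axes (x toward front ~ , z down), mm from closed
for t in(.1,.2,.3,.45,.6,.75,.9,1.05,1.2,1.3,1.35):
    f=.215*np.cos(t)-.014*np.sin(t);u=.215*np.sin(t)+.014*np.cos(t);print(t,round((f-.215)*1000),round(-(u-.014)*1000))
E
```

```text
[ 0.4733 -0.0551  0.1037] [-0.1682 -0.2674  2.0122 -0.0021  1.3952 -1.8923] 0.038844551921492075 42.34355807304382 [-0.9168 -9.7669 -3.8776]
0.1 -2 -21
0.2 -7 -42
0.3 -14 -63
0.45 -27 -92
0.6 -45 -119
0.75 -67 -143
0.9 -92 -163
1.05 -120 -179
1.2 -150 -191
1.3 -171 -197
1.35 -182 -199
```

View pics/w6.png

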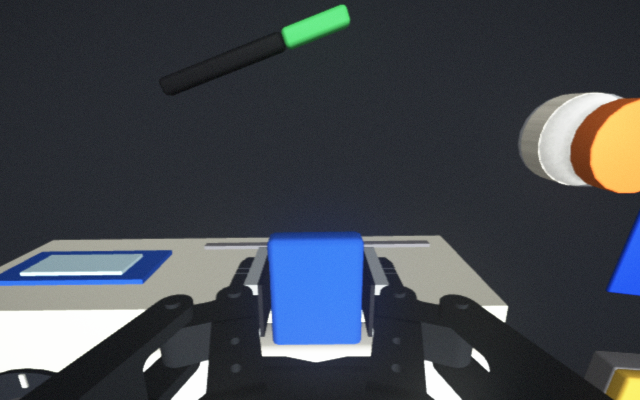

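The blue tab (270–362, 232–343) sits square between both pads. Lifting along the hinge arc.

{"fn": "apply_moves", "kwargs": {
  "series": [
    [[-2, 0, -21], [0, 0, 0], 0.8],
    [[-7, 0, -42], [0, 0, 0], 0.8],
    [[-14, 0, -63], [0, 0, 0], 0.8],
    [[-27, 0, -92], [0, 0, 0], 0.8],
    [[-45, 0, -119], [0, 0, 0], 0.8]
  ]
}}

```text
t: 15.28
tcp_pos: [0.5179, -0.0476, 0.223]
tcp_rot: [0.001, -0.077, 0.997, -0.001]
contact_force: [9.8, -4.9, -15.7]
gripper_width: 0.0391
gripper_force: 42.2
```

{"fn": "apply_moves", "kwargs": {
  "series": [
    [[-22, 0, -24], [0, 0, 0], 0.8],
    [[-47, 0, -44], [0, 0, 0], 0.8],
    [[-75, 0, -60], [0, 0, 0], 0.8],
    [[-105, 0, -72], [0, 0, 0], 0.8],
    [[-126, 0, -78], [0, 0, 0], 0.8]
  ]
}}

```text
t: 15.9
tcp_pos: [0.6424, -0.0268, 0.3003]
tcp_rot: [-0.001, -0.077, 0.997, 0.001]
contact_force: [-6.1, 7.2, -8.9]
gripper_width: 0.0388
gripper_force: 41.5
```

{"fn": "apply_moves", "kwargs": {
  "series": [
    [[-4, 0, 0], [0, 0, 0], 0.8],
    [[-4, 0, 0], [0, 0, 0], 0.8]
  ]
}}

```text
t: 16.15
tcp_pos: [0.6462, -0.0262, 0.301]
tcp_rot: [0.001, -0.077, 0.997, 0.001]
contact_force: [0.1, 7.5, -0.4]
gripper_width: 0.0391
gripper_force: 42.2
```

{"fn": "apply_moves", "kwargs": {
  "series": [
    [[0, 0, 0], [0, 0, 0], 0.4],
    [[0, 0, 0], [0, 0, 0], 0],
    [[0, 0, 0], [0, 0, 0], 0],
    [[0, 0, -20], [0, 0, 0], 0],
    [[0, 0, -60], [0, 0, 0], 0]
  ]
}}

```text
t: 16.77
tcp_pos: [0.6455, -0.0273, 0.3601]
tcp_rot: [-0.001, -0.077, 0.997, 0.0]
contact_force: [-0.1, -0.1, 0.9]
gripper_width: 0.0855
gripper_force: 0.0
```

{"fn": "apply_moves", "kwargs": {
  "series": [
    [[20, 0, -40], [0, 0, 0], 0],
    [[60, 0, -50], [0, 0, 0], 0],
    [[110, 0, -50], [0, 0, 0], 0],
    [[110, 0, -50], [0, 0, 0], 0],
    [[110, 0, -50], [0, 0, 0], 0]
  ]
}}

```text
t: 17.4
tcp_pos: [0.5372, -0.0442, 0.4106]
tcp_rot: [0.001, -0.077, 0.997, -0.0]
contact_force: [-0.3, 0.1, 0.2]
gripper_width: 0.0853
gripper_force: 0.0
```

```bash
python3 - <<'E'
from h import *
np.set_printoptions(precision=4,suppress=True)
T=camera_info("top");t=snapshot("top");S=camera_info("scene");s=snapshot("scene")
f=lambda im,roi:[(q.round(1).tolist(),k) for q,k in blobs(mask(im,(100,150,60),(130,255,255),roi),15)]
print("top blue",f(t,(255,80,400,210)));print("scene blue",f(s,(200,120,345,260)))
b=[q for q,k in blobs(red(t,(140,185,230,245)),8)]
if b: P=onplane(T,b,.104);print("caps",len(b),P.mean(0),P.min(0),P.max(0))
for q in f(s,(200,120,345,260)):
  for z in(.119,.31,.33): print(q[0],z,onplane(S,q[0],z)[0])
o=observe();print(o["tcp_pos"],o["contact_force"],o["t"])
E
```

```text
top blue [([384.6, 86.6], np.int32(360))]
scene blue [([262.6, 156.5], np.int32(295)), ([214.8, 165.7], np.int32(194))]
caps 4 [0.4473 0.2719 0.104 ] [0.435  0.2384 0.104 ] [0.4594 0.3049 0.104 ]
[262.6, 156.5] 0.119 [ 0.505  -0.3275  0.119 ]
[262.6, 156.5] 0.31 [ 0.6357 -0.0251  0.31  ]
[262.6, 156.5] 0.33 [0.6494 0.0065 0.33  ]
[214.8, 165.7] 0.119 [ 0.6473 -0.3525  0.119 ]
[214.8, 165.7] 0.31 [ 0.7415 -0.0437  0.31  ]
[214.8, 165.7] 0.33 [ 0.7514 -0.0114  0.33  ]
[ 0.5378 -0.0441  0.4095] [ 0.0803  0.1046 -0.4424] 17.5
```

```bash
python3 -c "
from bench import *
print(finish_job())"
```

```text
the job is handed in; nothing more can be done
None
```

I handed the job in at about 17.5 s. My last measurements show the rack upright on the mat, the timer pointer at the green mark and the lid open at about 1.3 rad with the arm clear. The hand-in returned no verdict.

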